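Clip the clay rolling pin back into the bench rack

ROBOT

A 6-joint arm with a two-finger parallel gripper is mounted at the origin on the work surface. World frame = base frame: x ahead of the robot, y to its left, z up, the work surface at z = 0. Lengths are in m, angles in rad, forces in N, time in s.
With the tool pointing down it reaches from about 0.3 to 0.75 m from the base axis. Payload 8.5 kg.
Tool frame: the origin (TCP) lies at the very end of the fingers, on their centre line; the grasp point (between the pads) lies env.grasp_offset behind it (env.grasp_offset is the distance from the TCP to the grasp point, in m); z points along the fingers, y is the direction in which the jaws open and shut (so a half turn about z gives the same grasp; the last joint's range is limited). The gripper opens to 88 mm and grips with 3 to 60 N. Pads are 18 mm wide; open, the fingers measure 123 mm over their backs; the gripper's body (75 mm by 187 mm) begins 45 mm behind the grasp point.
Start: joints at [1.012, 0.381, 1.297, -0, 1.464, -0.215], TCP at [0.185, 0.518, 0.209] pointing down, gripper open.
Joint ranges: [-3.11, 3.11], [-0.89, 2.33], [0.22, 2.48], [-1.42, 4.56], [0.17, 2.85], [-2.88, 2.88]. Speed limits (rad/s): [2.39, 2.39, 3.14, 3.14, 3.14, 3.14].

INTERFACE

Orientations are given as a unit quaternion [x, y, z, w].
In Python, from rig import status, capture, ticket, env gives the robot as it stands.
- The arm moves only by the shell command python3 -m crank 'ROWS' [OPENING] [FORCE]. ROWS is text: rows parted by semicolons, each of 4 numbers parted by spaces: the shift along the tool's x, y, z each as a share of 0.25 m, from -1 to 1, then the turn about the tool's z as a share of pi rad, from -1 to 1. In form: tx ty tz roll; .... A call has 1 to 10 rows; each row shifts and turns the pose as measured when the row begins, along the tool's axes as they then stand; what a row does not reach is not made up. A row lasts 1/10 s, in which the tool goes at most 50 mm and 8.59 degrees, less where a joint would pass 70% of its speed; a pose out of reach is approached as far as the arm can. A call with a number of a shift or a turn outside -1 to 1 is refused whole. A call with a gripper value outside its range is refused whole. OPENING is the closure, from 0 (fully open) to 1 (shut), set as the call begins (- or left out, the last holds). The fingers move at their own pace and stop on an object; FORCE is the grip in N (left out, the last holds). Time passes only in rows, so rows that do not move let the fingers close. It gives the time, the measured TCP pose, the force and the opening at its end, in the units of the state.
- status.get_obs(): the state, without advancing time (a new reading comes with each control period).
- capture(name): name is "scene" or "top" or "wrist"; returns a dict with "color" (480x640x3 uint8, red, green, blue), "fx", "fy", "cx", "cy" (pixels), "dist_coeffs" ([k1, k2, p1, p2, k3] as OpenCV has them; the pictures are not rectified), "R" (3x3) and "t" (3): a world point X has camera coordinates R X + t; the wrist camera has in their place "tool_from_camera" (4x4, takes a point from camera to tool coordinates, whose origin is the TCP and whose axes are the flange's). Camera axes: x right, y down, z forward; pixel columns grow to the right and rows downward; lengths in m; the calibration is good to about 2 mm. A picture is of the moment at which its call begins: read the wrist's pose just before it. There is no depth.
- ticket.job_done(): hands the job in, once; it reports no verdict.
The state is a dict: "time": time; "joints": joint angles; "qd": joint speeds; "tau": joint torques, N m; "ee_pos": TCP position; "tool_rot": TCP orientation; "force": force on the tool from outside, world axes, zero at the start; "torque": the same for the moment, N m; "finger_gap": finger opening in m.
Only numpy, scipy, OpenCV 4.12 (cv2) and the standard library are available. Lean on these libraries where they do the work, as an engineer would, in place of code of your own. Each camera call takes 0.05 s, during which the arm holds its last target.

TASK

Put the wooden rolling pin away in the sloping bench rack: press it down past the sprung jaws until it sits fully home in both fork clips and both jaws have snapped shut over it, with about the same length sticking out at each end, then let go. Leave the two little vases on the rack's shelf and the lidded jar as they are.

Things in the scene. Friction and masses are not known exactly. Their poses are not given: they have to be found in the camera images.
- pin_mid (a point): Middle of the rolling pin, a plain round beech dowel 32 mm in diameter and 300 mm long, about 0.17 kg, lying loose on the white table (its axis 16 mm above it). The point is on the pin's axis, half-way along; x runs along the pin, both ends are alike. It can roll if nudged.
- clips: The pair of steel fork clips on the rack. Origin: middle of the pin's axis once the pin is fully home, 105 mm above the table. z points straight out of the sloping board, 40 degrees from vertical; the pin goes home along -z. y is level, along the seated pin; x points up the slope. Clips 20 mm wide at y = -80 and +80 mm; between them nothing stands above the board, whose face is at z = -36 mm.
- fork_right (a point): Seat of the fork at y = -80 mm, on the seated pin's axis, axes as for the clips. Throat 34 mm wide. Downhill: a fixed prong, x = -22 to -17 mm, top at z = 11 mm, then a lip flaring out to x = -25, z = 28 mm. Uphill: a stub prong below the axis and the sprung jaw. A 45 degree saddle on a floor at z = -16 mm carries the pin.
- fork_left (a point): The same for the fork at y = +80 mm.
- rack: Plywood bench rack fixed to the table, origin on the table under the clips' origin, x level towards its back. Its 240 mm wide board slopes up to the back at 40 degrees, from 75 mm below the clips' origin to 75 mm above it along the slope, with a lip 11 mm high along the bottom edge.
- shelf (a point): Middle of the top front edge of the rack's level shelf, axes as for the rack: 170 mm above the table and 66 mm horizontally behind the seated pin's axis. The shelf is 12 mm thick, 85 mm deep and 260 mm long, and carries two vases.
- jaw_right (a joint): Sprung jaw of the right fork, rad: 0 shut (at rest), up to 0.6 swung out uphill. Hinge at x = 21, z = -27 mm; free-turning roller nose, 4.5 mm radius, at x = 13, z = 16.5 mm, a lead-in sloping above it to x = 22, z = 40 mm. The pin in passing swings it out 0.15 to 0.2 rad, then it springs back to about 0. Pushing past both jaws takes 5 to 15 N in all.
- jaw_left (a joint): Sprung jaw of the left fork, the same.
- vase_a_mid (a point): Squat glazed vase, 55 mm tall, 51 mm wide, standing on the rack's shelf; the point is at its middle. Leave alone.
- vase_b_mid (a point): Slender glazed vase, 75 mm tall, 39 mm wide, standing on the rack's shelf; the point is at its middle. Leave alone.
- jar_mid (a point): Lidded jar, 72 mm wide, 85 mm tall, on the table; the point is at its middle. Leave alone.

How it is judged:
At the end, for the whole second after the job is handed in: The pin stays in both forks: its axis within 4 mm of the seat and 0.04 rad of the clips' line, its middle within 30 mm of half-way between the clips, and both jaws back to under 0.08 rad (x of pin_mid in the frame of clips between -0.004 and 0.004 m and z of pin_mid in the frame of clips between -0.004 and 0.004 m and y of pin_mid in the frame of clips between -0.03 and 0.03 m and angle between the x axis of pin_mid and the y axis of clips, either way round below 0.04 rad and value of joint each of jaw_right, jaw_left below 0.08 rad); the robot touches nothing.
It fails at once if a vase on the shelf is shifted more than 15 mm or tipped (distance of any of vase_a_mid, vase_b_mid from where it was at the start of the episode above 0.015 m or angle between any of vase_a_mid, vase_b_mid's own z axis and vertical above 0.3 rad).
It fails at once if the jar is shifted more than 15 mm (distance of jar_mid from where it was at the start of the episode above 0.015 m).
It also fails if it takes over 35 s, if anything falls off the work surface, if the arm or the gripper's body presses on something with over 40 N, if the wrist force passes 120 N, or if a joint passes its speed limit or range.

## Working session

There is one attempt and no reset: what is moved stays moved. The work goes in short steps, Python scripts to look and compute and a shell command to move; the robot and the scene stay as the last step left them, time stands still between calls to the robot, and variables do not carry over. Pictures are saved under pics/ and viewed, and the job is handed in when it is done.

```bash
ls; mkdir -p pics
python3 - <<'E'
from rig import status,capture,env
import cv2
print(status.get_obs(), env.grasp_offset)
for n in ["scene","top","wrist"]:
    c=capture(n); cv2.imwrite(f"pics/{n}0.png",c["color"][:,:,::-1])
    print(n,{k:v for k,v in c.items() if k!="color"})
E
```

```text
pics
{'time': 0.0, 'joints': array([ 1.01170833e+00,  3.81241263e-01,  1.29824276e+00, -1.50642037e-05,
        1.46358927e+00, -2.15299006e-01]), 'qd': array([ 1.08547562e-03,  3.01205570e-04, -1.30020949e-03,  7.66233503e-04,
       -2.69541232e-04, -2.79794296e-05]), 'tau': array([ 1.23475322e-03, -4.37942469e+01, -2.24556416e+01,  7.13758240e-02,
        3.52658588e-02, -1.06379441e-04]), 'ee_pos': array([0.18521752, 0.51754355, 0.20871956]), 'tool_rot': array([ 1.71048384e-01,  9.85262352e-01, -6.88342190e-04, -2.72603877e-04]), 'force': array([-0.3012406 , -0.41642003, -1.15390527]), 'torque': array([ 0.05075329, -0.01833235, -0.00084982]), 'finger_gap': 0.08808739936786517} 0.0187
scene {'fx': 507.87164921375387, 'fy': 507.87164921375387, 'cx': 315.91020807267415, 'cy': 251.33875123731866, 'dist_coeffs': array([-0.13980562,  0.        ,  0.        ,  0.        ,  0.        ]), 'R': array([[-0.65278153,  0.75751865,  0.00646239],
       [ 0.58658315,  0.51084154, -0.62845933],
       [-0.47937092, -0.40645592, -0.7778156 ]]), 't': array([ 0.38785936, -0.28420451,  1.31767168])}
[... 244 characters left out ...]
     [-0.99172482, -0.00332653, -0.12833869],
       [ 0.12827688,  0.01473043, -0.99162899]]), 't': array([0.0278234 , 0.63208217, 1.15872496])}
wrist {'fx': 420.23134044866424, 'fy': 420.23134044866424, 'cx': 317.551305908158, 'cy': 243.22989609833596, 'dist_coeffs': array([-0.0242449,  0.       ,  0.       ,  0.       ,  0.       ]), 'tool_from_camera': array([[ 1.43813716e-04, -9.63350490e-01, -2.68245807e-01,
         6.84870237e-02],
       [ 9.99999975e-01,  9.21352735e-05,  2.05241424e-04,
         1.17096261e-03],
       [-1.73004526e-04, -2.68245829e-01,  9.63350479e-01,
        -1.75858071e-01],
       [ 0.00000000e+00,  0.00000000e+00,  0.00000000e+00,
         1.00000000e+00]])}
```

View pics/scene0.png

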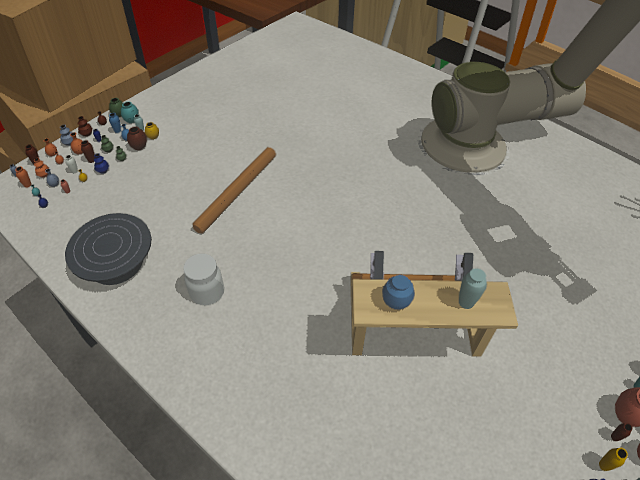

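View pics/top0.png

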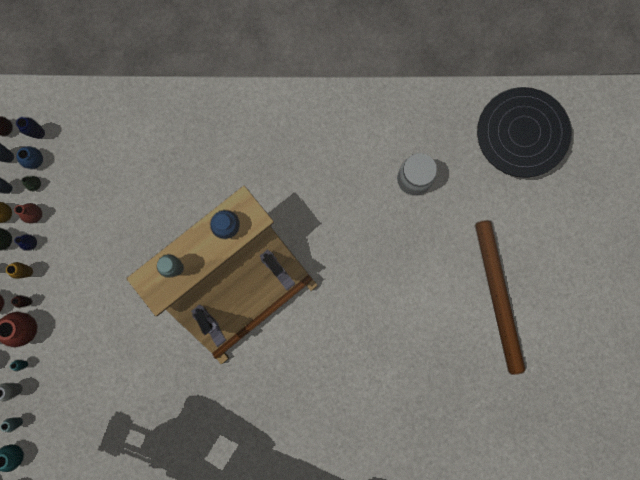

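View pics/wrist0.png

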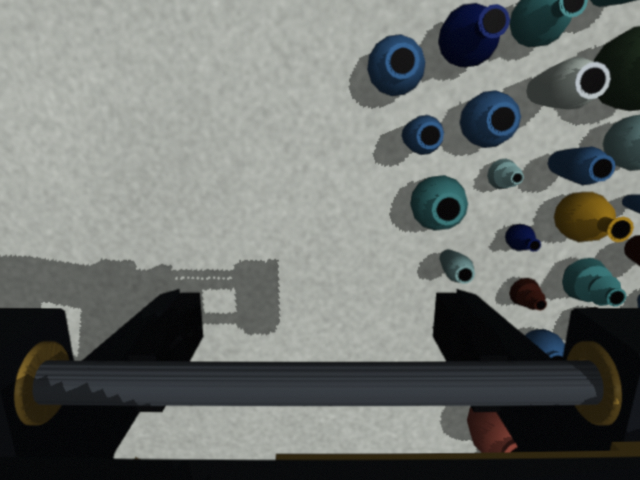

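The scene view shows the pin at about (235,190), the jar at (204,280), and the rack with its shelf corners at about (352,280)–(516,325). In the top view the shelf corners are (247,187), (272,222), (155,314) and (128,278), the rack's bottom lip runs (217,355)–(310,283), and the pin runs (485,225)–(516,370). The wrist view shows only loose vases, with the fingers opening left–right.

Next I measure the pin and the shelf.

```bash
cat > h.py <<'E'
import numpy as np, cv2
from rig import capture,status,env
from scipy.spatial.transform import Rotation as Ro
def K(c): return np.array([[c["fx"],0,c["cx"]],[0,c["fy"],c["cy"]],[0,0,1.]])
def pose(c):
    if "R" in c: return c["R"],c["t"]
    o=c["obs"]; T=np.eye(4); T[:3,:3]=Ro.from_quat(o["tool_rot"]).as_matrix(); T[:3,3]=o["ee_pos"]
    M=np.linalg.inv(T@c["tool_from_camera"]); return M[:3,:3],M[:3,3]
def cast(c,px,z):
    R,t=pose(c)
    p=cv2.undistortPoints(np.array(px,float).reshape(-1,1,2),K(c),c["dist_coeffs"]).reshape(-1,2)
    d=np.c_[p,np.ones(len(p))]@R; o=-R.T@t
    return o+d*((z-o[2])/d[:,2])[:,None]
def proj(c,X):
    R,t=pose(c)
    return cv2.projectPoints(np.array(X,float).reshape(-1,3),cv2.Rodrigues(R)[0],t,K(c),c["dist_coeffs"])[0].reshape(-1,2)
def snap(n):
    o=status.get_obs(); c=capture(n); c["obs"]=o; return c
def zoom(c,x0,y0,x1,y1,s,fn,pts=[]):
    im=cv2.resize(c["color"][y0:y1,x0:x1,::-1],None,fx=s,fy=s,interpolation=cv2.INTER_CUBIC)
    for p in pts:
        q=((np.array(p)-[x0,y0]+.5)*s).astype(int); cv2.circle(im,tuple(int(v) for v in q),3,(0,255,0),1)
    cv2.imwrite(fn,im)
E
python3 - <<'E'
from h import *
for n,roi in (("top",(440,200,560,400)),("scene",(180,135,290,245))):
    c=snap(n); h=cv2.cvtColor(c["color"],cv2.COLOR_RGB2HSV)
    m=((h[...,1]>110)&(h[...,0]<20)).astype(np.uint8)
    mm=np.zeros_like(m); x0,y0,x1,y1=roi; mm[y0:y1,x0:x1]=m[y0:y1,x0:x1]
    cs,_=cv2.findContours(mm,0,2); k=max(cs,key=cv2.contourArea)
    r=cv2.minAreaRect(k); b=cv2.boxPoints(r); print(n,r)
    e=sorted([(np.linalg.norm(b[i]-b[(i+1)%4]),tuple((b[i]+b[(i+1)%4])/2)) for i in range(4)])
    P=cast(c,[e[0][1],e[1][1]],0.016); print(P,np.linalg.norm(P[0]-P[1]),P.mean(0))
c=snap("top"); zoom(c,110,175,330,375,3.6,"pics/rtop.png")
c=snap("scene"); zoom(c,330,235,530,365,4,"pics/rscene.png")
E
```

```text
top ((499.7218933105469, 297.294921875), (155.75270080566406, 16.114931106567383), 77.00537872314453)
[[ 0.37318576 -0.34209423  0.016     ]
 [ 0.66748491 -0.28486678  0.016     ]] 0.2998115508704517 [ 0.52033533 -0.3134805   0.016     ]
scene ((233.85400390625, 189.38987731933594), (13.328574180603027, 111.192626953125), 43.36341857910156)
[[ 0.66804035 -0.28310414  0.016     ]
 [ 0.36266388 -0.34569936  0.016     ]] 0.3117257667432668 [ 0.51535212 -0.31440175  0.016     ]
```

View pics/rtop.png

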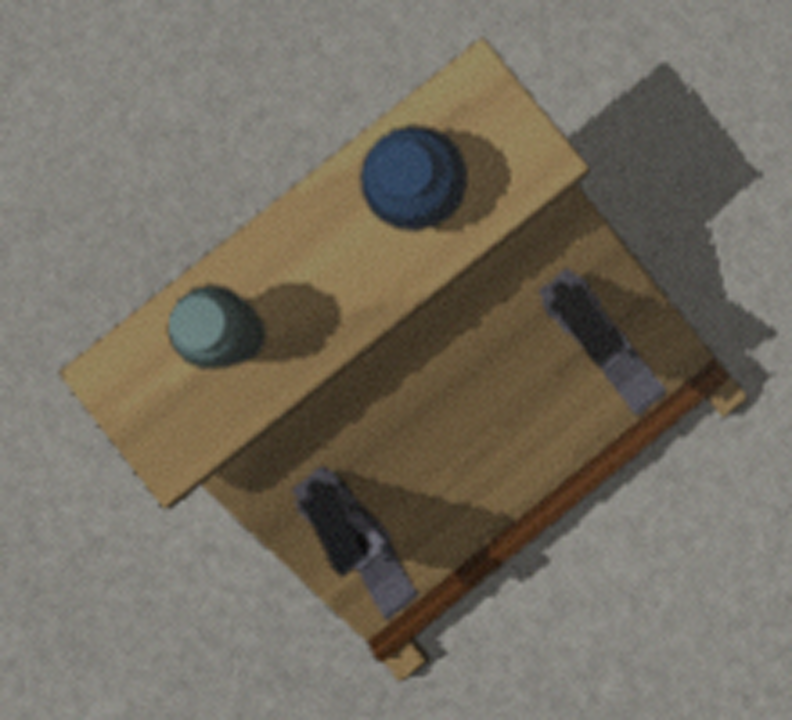

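View pics/rscene.png

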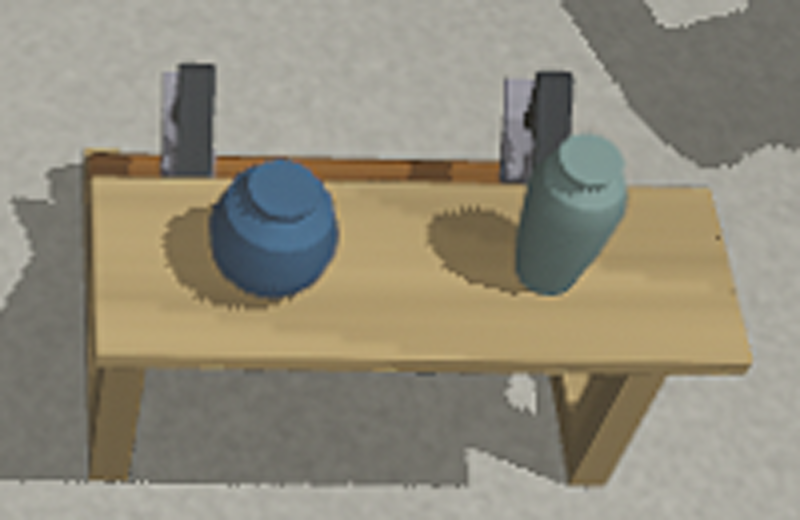

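The top zoom shows shelf corners at zoom pixels (484,38), (588,170), (166,507) and (62,373). The scene zoom shows front corners at (92,178) and (711,187), and back corners at (95,357) and (750,362).

Run:
```python
from h import *
ct=snap("top"); cs=snap("scene")
# order: FR(front,right in top), FL, BL, BR
t=np.array([(588,170),(166,507),(62,373),(484,38)])/3.6+[110,175]-.36
s=np.array([(92,178),(711,187),(750,362),(95,357)])/4+[330,235]-.38
for n,c,p in (("top",ct,t),("scene",cs,s)):
    P=cast(c,p,0.170); print(n,P.round(4).tolist())
    print([np.linalg.norm(P[i]-P[(i+1)%4]).round(4) for i in range(4)])
    for i,name in ((0,1),):
        u=P[1]-P[0]+P[2]-P[3]; u/=np.linalg.norm(u); 
        x=np.array([u[1],-u[0],0]); x=-x if x@(P[2]-P[1])<0 else x
        y=np.cross([0,0,1],x)
        ctr=P.mean(0); C=ctr-(0.066+0.0425)*x; C[2]=.105
        print("x",x,"y",y,"yaw",np.arctan2(x[1],x[0]),"ctr",ctr,"clips",C)
```

```text
top [[0.6417, 0.1171, 0.17], [0.4787, 0.3152, 0.17], [0.5423, 0.3676, 0.17], [0.707, 0.1691, 0.17]]
[np.float64(0.2566), np.float64(0.0824), np.float64(0.2579), np.float64(0.0834)]
x [0.77095182 0.63689347 0.        ] y [-0.63689347  0.77095182  0.        ] yaw 0.6904620520218732 ctr [0.59240844 0.24222338 0.17      ] clips [0.50876017 0.17312044 0.105     ]
scene [[0.6411, 0.1183, 0.17], [0.4755, 0.3175, 0.17], [0.5418, 0.3699, 0.17], [0.707, 0.1717, 0.17]]
[np.float64(0.2591), np.float64(0.0845), np.float64(0.258), np.float64(0.0848)]
x [0.76852887 0.63981511 0.        ] y [-0.63981511  0.76852887  0.        ] yaw 0.6942576602869119 ctr [0.59132419 0.24433201 0.17      ] clips [0.5079388  0.17491207 0.105     ]
```

```bash
cat >> h.py <<'E'
def plan(p,yaw):
    o=status.get_obs(); R=Ro.from_quat(o["tool_rot"]).as_matrix(); y0=np.arctan2(R[1,0],R[0,0])
    d=R.T@(np.array(p)-o["ee_pos"]); r=-((yaw-y0+np.pi)%(2*np.pi)-np.pi)
    print("t",round(o["time"],2),"pos",o["ee_pos"].round(4),"yaw",round(y0,4),"tilt",R[:,2].round(4),"gap",round(o["finger_gap"],4))
    print("shares",(d/.25).round(4),"roll",round(r/np.pi,4),"roll rad",round(r,3),"joints",o["joints"].round(2),"F",o["force"].round(1))
C=np.array([.5083,.174,.105]); YAW=.692
H=np.array([np.cos(YAW),np.sin(YAW),0]); CY=np.array([-H[1],H[0],0]); UP=np.array([0,0,1.])
a=np.deg2rad(40); CX=np.cos(a)*H+np.sin(a)*UP; CZ=-np.sin(a)*H+np.cos(a)*UP
def clip(x,y,z): return C+x*CX+y*CY+z*CZ
E
python3 - <<'E'
from h import *
plan([.519,-.314,.2],.192+np.pi)
c=snap("top")
pts=[]
for y in (-.08,.08):
  for s in (-.01,.01):
    pts+=[clip(-.025,y+s,.028),clip(.022,y+s,.04)]
pts+=[clip(-.075,y,-.036) for y in (-.12,.12)]
zoom(c,110,175,330,375,3.6,"pics/rt1.png",proj(c,pts))
c=snap("scene"); zoom(c,330,235,530,365,4,"pics/rs1.png",proj(c,pts))
E
```

```text
t 0.45 pos [0.1854 0.5178 0.2093] yaw 2.7978 tilt [-1.e-04 -1.e-04 -1.e+00] gap 0.0886
shares [-2.3779 -2.6825  0.0375] roll -0.1706 roll rad -0.536 joints [ 1.01  0.38  1.3  -0.    1.46 -0.22] F [ 0.3 -0.2  0.4]
```

View pics/rt1.png

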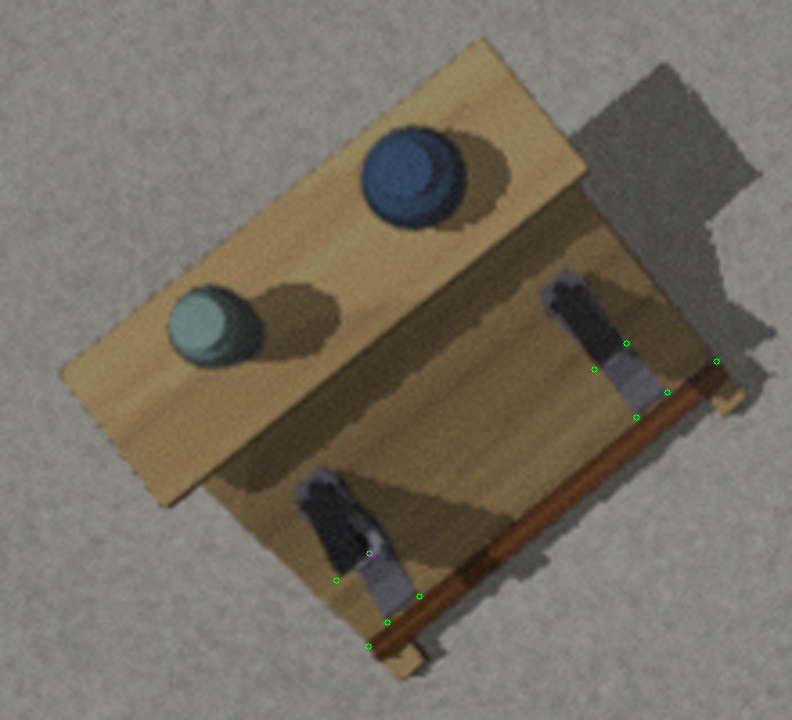

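View pics/rs1.png

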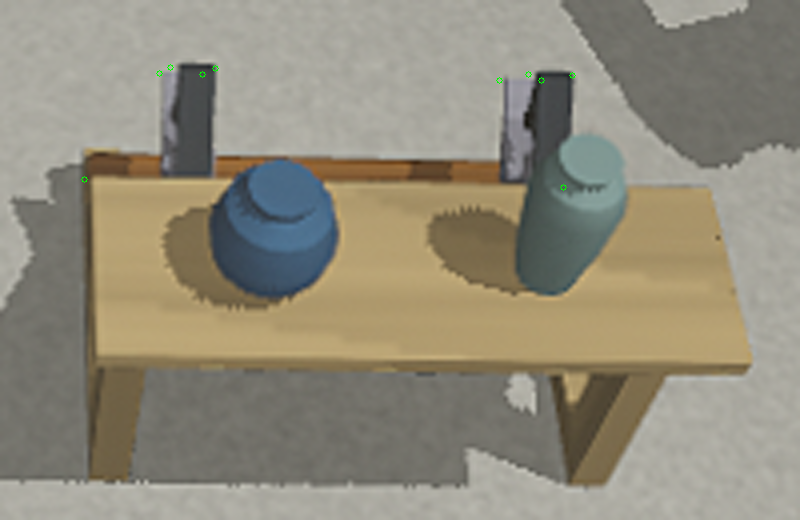

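The projected clip and board points land within about 2 mm of their image features in both views, so the rack pose is confirmed. Now I move toward the pin.

```bash
python3 -m crank '-0.13 -0.15 0 0;-0.13 -0.15 0 0;-0.13 -0.15 0 0;-0.13 -0.15 0 0;-0.13 -0.15 0 0;-0.13 -0.15 0 0;-0.13 -0.15 0 0;-0.13 -0.15 0 0;-0.13 -0.15 0 0;-0.13 -0.15 0 0' 0
python3 - <<'E'
from h import *
plan([.519,-.314,.2],.192+np.pi)
E
```

```text
time: 1.55
ee_pos: [0.3661, 0.0525, 0.2095]
tool_rot: [0.166, 0.986, 0.001, 0.003]
force: [0.9, 0.9, 0.5]
finger_gap: 0.0879
t 1.55 pos [0.3661 0.0525 0.2095] yaw 2.8086 tilt [ 0.0063  0.0017 -1.    ] gap 0.0879
shares [-1.0571 -1.1856  0.0396] roll -0.1671 roll rad -0.525 joints [-0.18  0.05  1.74  0.    1.34 -1.42] F [0.9 0.9 0.5]
```

```bash
python3 -m crank '-0.13 -0.15 0 0;-0.13 -0.15 0 0;-0.13 -0.15 0 0;-0.13 -0.15 0 0;-0.13 -0.15 0 0;-0.13 -0.15 0 0;-0.13 -0.15 0 0;-0.1 -0.11 0 0;0 0 0 -0.04;0 0 0 -0.04'
python3 - <<'E'
from h import *
plan([.519,-.314,.2],.192+np.pi)
E
```

```text
time: 2.55
ee_pos: [0.508, -0.3161, 0.2095]
tool_rot: [0.042, 0.999, 0.001, 0.005]
force: [-0.3, 0.6, 0.7]
finger_gap: 0.0879
t 2.55 pos [ 0.508  -0.3161  0.2095] yaw 3.0568 tilt [ 9.7e-03  6.0e-04 -1.0e+00] gap 0.0879
shares [-0.0428  0.0122  0.0383] roll -0.0881 roll rad -0.277 joints [-0.76  0.46  1.16  0.01  1.51 -2.24] F [-0.3  0.6  0.7]
```

```bash
python3 -m crank '-0.02 0 0 -0.045;-0.02 0.01 0.05 -0.045;0 0 0.05 0;0 0 0 0;0 0 0 0'
python3 - <<'E'
from h import *
plan([.519,-.314,.007],.192+np.pi)
c=snap("wrist"); print(cast(c,[[317,200]],.016)); cv2.imwrite("pics/w1.png",c["color"][:,:,::-1])
E
```

```text
time: 3.05
ee_pos: [0.5185, -0.3149, 0.1837]
tool_rot: [-0.106, 0.994, -0.0, 0.005]
force: [0.2, 0.0, 1.2]
finger_gap: 0.0884
t 3.05 pos [ 0.5185 -0.3149  0.1837] yaw -2.9297 tilt [ 9.8e-03  6.0e-04 -1.0e+00] gap 0.0884
shares [0.004  0.004  0.7068] roll 0.0063 roll rad 0.02 joints [-0.74  0.49  1.18  0.01  1.46 -2.53] F [0.2 0.  1.2]
[[ 0.51095055 -0.31637846  0.016     ]]
```

View pics/w1.png

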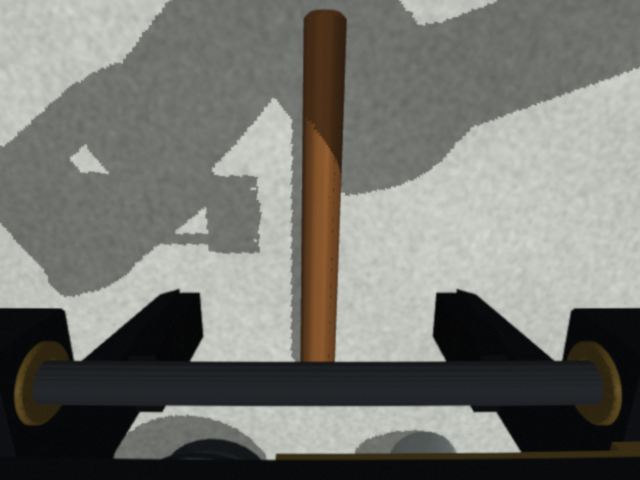

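The pin runs straight between the fingers, with its axis from column 325 at the top to 318 at the bottom. I descend and grip.

```bash
python3 -m crank '0 0 0.18 0.006;0 0 0.18 0;0.004 0.004 0.14 0;0 0 0.08 0;0 0 0.04 0;0 0 0 0;0 0 0 0'
python3 - <<'E'
from h import *
plan([.519,-.314,.008],.192+np.pi)
E
```

```text
time: 3.8
ee_pos: [0.5222, -0.3175, 0.0304]
tool_rot: [-0.095, 0.995, -0.005, 0.009]
force: [0.4, 0.5, -0.3]
finger_gap: 0.0879
t 3.8 pos [ 0.5222 -0.3175  0.0304] yaw -2.952 tilt [ 0.0196 -0.0085 -0.9998] gap 0.0879
shares [0.0114 0.0171 0.0891] roll -0.0008 roll rad -0.002 joints [-0.74  0.65  1.38  0.01  1.09 -2.51] F [ 0.4  0.5 -0.3]
```

```bash
python3 -m crank '0.01 0.017 0.03 0;0 0 0.03 0;0 0 0.028 0;0 0 0 0'
python3 - <<'E'
from h import *
plan([.519,-.314,.008],.192+np.pi)
E
```

```text
time: 4.2
ee_pos: [0.5203, -0.3147, 0.0098]
tool_rot: [-0.095, 0.995, -0.007, 0.011]
force: [-0.8, -0.5, -0.9]
finger_gap: 0.0879
t 4.2 pos [ 0.5203 -0.3147  0.0098] yaw -2.9519 tilt [ 0.0239 -0.0125 -0.9996] gap 0.0879
shares [0.0049 0.0038 0.0072] roll -0.0007 roll rad -0.002 joints [-0.74  0.67  1.41  0.01  1.03 -2.51] F [-0.8 -0.5 -0.9]
```

```bash
python3 -m crank '0 0.004 0.006 0;0 0 0 0;0 0 0 0;0 0 0 0;0 0 0 0;0 0 0 0;0 0 0 0;0 0 0 0' 1 35
python3 - <<'E'
from h import *
plan([.519,-.314,.2],.192+np.pi)
E
```

```text
time: 5.0
ee_pos: [0.5206, -0.3141, 0.0089]
tool_rot: [-0.095, 0.995, -0.008, 0.012]
force: [0.4, -0.6, 0.3]
finger_gap: 0.0263
t 5.0 pos [ 0.5206 -0.3141  0.0089] yaw -2.9519 tilt [ 0.0249 -0.0134 -0.9996] gap 0.0263
shares [-0.0104 -0.0122 -0.7644] roll -0.0007 roll rad -0.002 joints [-0.74  0.67  1.41  0.01  1.03 -2.5 ] F [ 0.4 -0.6  0.3]
```

```bash
python3 -m crank '0 0 0 0;0 0 0 0'
python3 - <<'E'
from h import *
plan([.519,-.314,.2],.192+np.pi)
c=snap("wrist"); cv2.imwrite("pics/w2.png",c["color"][:,:,::-1])
c=snap("scene"); zoom(c,140,100,340,250,4,"pics/s2.png")
E
```

```text
time: 5.2
ee_pos: [0.5206, -0.3141, 0.0089]
tool_rot: [-0.095, 0.995, -0.008, 0.012]
force: [0.7, -0.7, 0.4]
finger_gap: 0.0103
t 5.2 pos [ 0.5206 -0.3141  0.0089] yaw -2.952 tilt [ 0.0249 -0.0134 -0.9996] gap 0.0103
shares [-0.0105 -0.0122 -0.7644] roll -0.0008 roll rad -0.002 joints [-0.74  0.67  1.41  0.01  1.03 -2.5 ] F [ 0.7 -0.7  0.4]
```

View pics/w2.png

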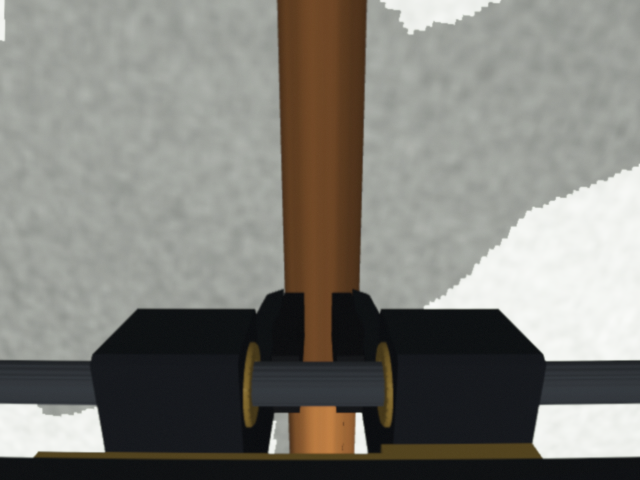

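View pics/s2.png

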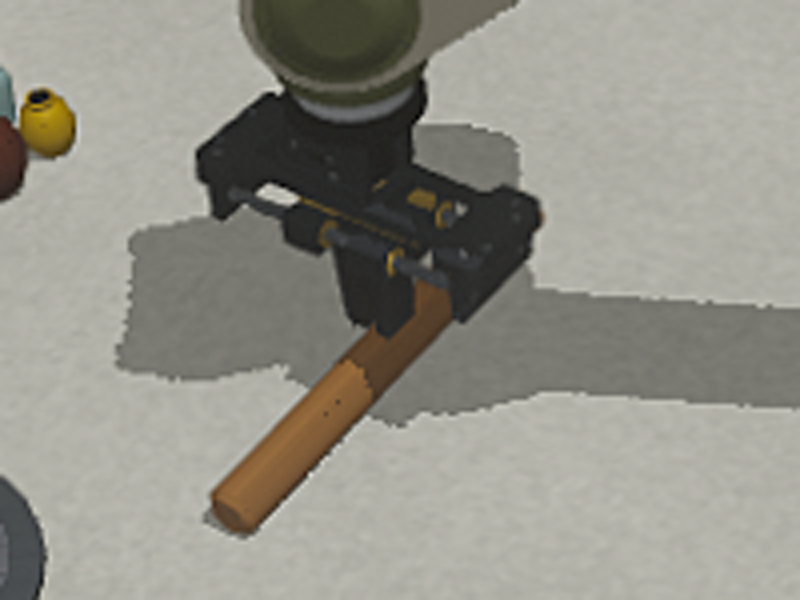

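The gap has closed to about 10 mm, and the wrist view shows the finger ends at (302,292) and (333,292), over the pin. So the fingers closed above the pin instead of around it. I'll check where the fingertips really are against the reported TCP.

Run:
```python
from h import *
o=status.get_obs(); print(o["finger_gap"])
R=Ro.from_quat(o["tool_rot"]).as_matrix()
c=snap("scene")
pts=[o["ee_pos"]+R@np.array(v) for v in ([0,0,0],[0,0,-.03],[0.009,.005,0],[0.009,.005,-.03],[0.009,-.005,-.03],[0.009,-.005,0],[0.009,-.0225,0],[0.009,-.0225,-.03],[0,0,-.0637],[0,.0935,-.0637],[0,-.0935,-.0637])]
zoom(c,200,130,290,200,8,"pics/s3.png",proj(c,pts)); print(proj(c,pts).round(0).tolist())
```

```text
0.0024218003730560704
[[235.0, 190.0], [234.0, 180.0], [239.0, 188.0], [238.0, 179.0], [235.0, 177.0], [236.0, 187.0], [230.0, 184.0], [229.0, 175.0], [233.0, 169.0], [267.0, 184.0], [200.0, 156.0]]
```

View pics/s3.png

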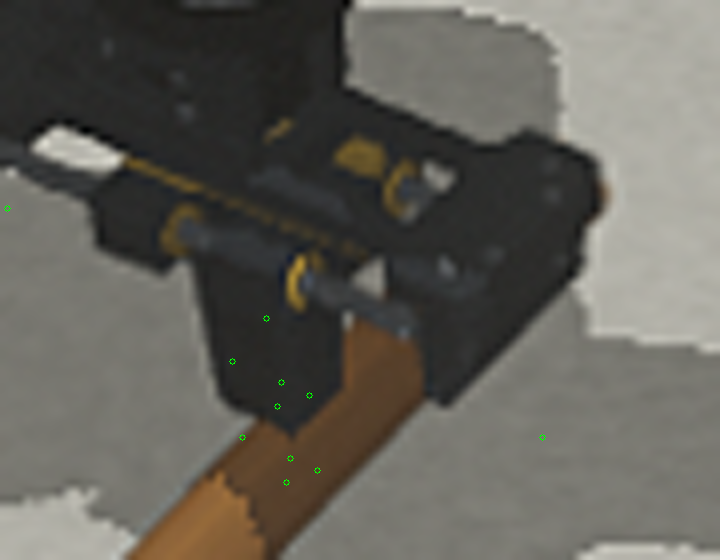

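In both views the finger ends sit about 0.03 m behind the reported TCP: the wrist view gives −0.0297 m and the scene view agrees roughly. The fingers therefore closed just above the pin, contrary to the stated tool geometry. I'll open, use an effective tip offset of about 30 mm, and go lower while watching the force.

```bash
python3 -m crank '0 0 0 0;0 0 0 0;0 0 0 0;0 0 0 0;0 0 0 0;0 0 0 0;0 0 0 0;0 0 0 0' 0.25
python3 - <<'E'
from h import *
plan([.519,-.314,-.024],.192+np.pi)
c=snap("wrist"); zoom(c,120,250,520,400,2,"pics/w3.png")
E
```

```text
time: 6.15
ee_pos: [0.5206, -0.3141, 0.0089]
tool_rot: [-0.095, 0.995, -0.008, 0.012]
force: [0.1, -0.5, -0.6]
finger_gap: 0.0627
t 6.15 pos [ 0.5206 -0.3141  0.0089] yaw -2.9519 tilt [ 0.0249 -0.0134 -0.9996] gap 0.0627
shares [0.0093 0.0038 0.1312] roll -0.0007 roll rad -0.002 joints [-0.74  0.67  1.41  0.01  1.03 -2.5 ] F [ 0.1 -0.5 -0.6]
```

View pics/w3.png

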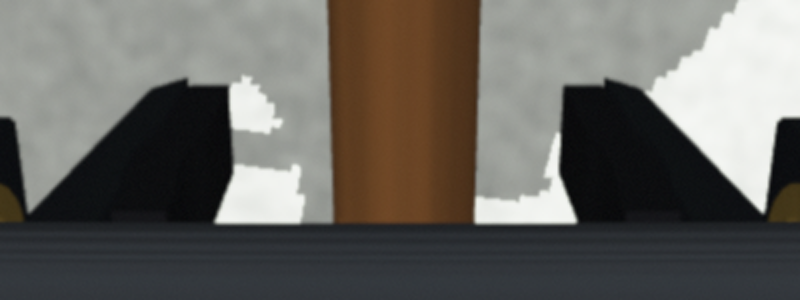

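```bash
python3 -m crank '0.009 0.004 0.03 0;0 0 0.03 0;0 0 0.03 0;0 0 0.03 0;0 0 0 0'
python3 - <<'E'
from h import *
plan([.519,-.314,-.024],.192+np.pi)
E
```

```text
time: 6.7
ee_pos: [0.5184, -0.3136, -0.0246]
tool_rot: [-0.095, 0.995, -0.007, 0.011]
force: [-0.3, 0.9, -0.3]
finger_gap: 0.0664
t 6.7 pos [ 0.5184 -0.3136 -0.0246] yaw -2.9521 tilt [ 0.0239 -0.0125 -0.9996] gap 0.0664
shares [-0.0022 -0.0021 -0.0024] roll -0.0008 roll rad -0.002 joints [-0.74  0.72  1.44  0.01  0.96 -2.51] F [-0.3  0.9 -0.3]
```

The TCP reads 25 mm below the table with no contact force, which confirms the offset. Now I close.

```bash
python3 -m crank '0 0 0 0;0 0 0 0;0 0 0 0;0 0 0 0;0 0 0 0;0 0 0 0' 1 35
python3 - <<'E'
from h import *
plan([.519,-.314,.1],.192+np.pi)
E
```

```text
time: 7.3
ee_pos: [0.5186, -0.3137, -0.0243]
tool_rot: [-0.095, 0.995, -0.008, 0.012]
force: [1.0, 0.5, -2.8]
finger_gap: 0.0313
t 7.3 pos [ 0.5186 -0.3137 -0.0243] yaw -2.952 tilt [ 0.0243 -0.0128 -0.9996] gap 0.0313
shares [-0.0119 -0.01   -0.497 ] roll -0.0008 roll rad -0.002 joints [-0.74  0.72  1.44  0.01  0.96 -2.51] F [ 1.   0.5 -2.8]
```

The pin is gripped with a 31.3 mm gap. I lift it and turn toward the rack's yaw.

```bash
cat >> h.py <<'E'
PT=np.array([0.,0.,-.0403])  # set below
def planpin(p,yaw=YAW+np.pi/2):
    o=status.get_obs(); R=Ro.from_quat(o["tool_rot"]).as_matrix()
    pin=o["ee_pos"]+R@PT; d=pin-C
    print("pin in clips x,y,z mm",(np.array([d@CX,d@CY,d@CZ])*1e3).round(1),"axis tilt(x_tool z)",R[2,0].round(4), "pin yaw off",round(np.arctan2(R[1,0],R[0,0])-yaw,3))
    plan(np.array(p)-R@PT,yaw)
E
python3 - <<'E'
from h import *
o=status.get_obs(); R=Ro.from_quat(o["tool_rot"]).as_matrix()
print(R.T@(np.array([.519,-.314,.016])-o["ee_pos"]), R[2,0])
E
python3 -m crank '0 0 -0.06 0;0 0 -0.12 0;0 0 -0.12 0.04;0 0 -0.12 0.04;0 0 -0.12 0.04;0 0 -0.12 0.04;0 0 -0.05 0.04;0 0 0 0.04;0 0 0 0.04;0 0 0 0.04'
python3 - <<'E'
from h import *
planpin(clip(-.006,0,.085))
E
```

```text
[-0.00116164 -0.00106731 -0.04027276] -0.021475821722523717
time: 8.3
ee_pos: [0.5126, -0.3101, 0.1588]
tool_rot: [0.415, 0.91, -0.0, 0.011]
force: [0.2, -0.3, -2.0]
finger_gap: 0.0308
pin in clips x,y,z mm [-173.9 -374.7  268.7] axis tilt(x_tool z) -0.0199 pin yaw off 0.024
t 8.3 pos [ 0.5126 -0.3101  0.1588] yaw 2.2866 tilt [ 0.0198 -0.0091 -0.9998] gap 0.0308
shares [1.4771 1.0214 0.1113] roll 0.0076 roll rad 0.024 joints [-0.74  0.49  1.26  0.01  1.37 -1.46] F [ 0.2 -0.3 -2. ]
```

```bash
python3 -m crank '0.06 0.04 0 0.007;0.13 0.09 0 0;0.13 0.09 0 0;0.13 0.09 0 0;0.13 0.09 0 0;0.13 0.09 0 0;0.13 0.09 0 0;0.13 0.09 0 0;0.13 0.09 0 0;0.13 0.09 0 0'
python3 - <<'E'
from h import *
planpin(clip(-.006,0,.085))
E
```

```text
time: 9.3
ee_pos: [0.4778, 0.072, 0.1528]
tool_rot: [0.431, 0.902, -0.0, 0.01]
force: [0.1, -0.4, -2.0]
finger_gap: 0.0312
pin in clips x,y,z mm [-11.5 -58.3 124.6] axis tilt(x_tool z) -0.0172 pin yaw off -0.012
t 9.3 pos [0.4778 0.072  0.1528] yaw 2.2508 tilt [ 0.0171 -0.0083 -0.9998] gap 0.0312
shares [0.2366 0.115  0.1042] roll -0.0038 roll rad -0.012 joints [-0.09  0.31  1.58 -0.01  1.23 -0.77] F [ 0.1 -0.4 -2. ]
```

```bash
python3 -m crank '0.08 0 0 -0.0038;0.08 0 0 0;0.07 0.03 0.03 0;0 0.04 0.04 0;0 0.04 0.04 0;0 0 0 0'
python3 - <<'E'
from h import *
planpin(clip(-.006,0,.060))
c=snap("scene"); zoom(c,290,150,540,340,3.2,"pics/s5.png")
c=snap("wrist"); cv2.imwrite("pics/w5.png",c["color"][:,:,::-1])
E
```

```text
time: 9.9
ee_pos: [0.461, 0.1406, 0.1228]
tool_rot: [0.422, 0.907, 0.0, 0.009]
force: [-0.8, 0.4, -1.5]
finger_gap: 0.0312
pin in clips x,y,z mm [-7.2  5.1 81.9] axis tilt(x_tool z) -0.0166 pin yaw off 0.007
t 9.9 pos [0.461  0.1406 0.1228] yaw 2.2701 tilt [ 0.0167 -0.0077 -0.9998] gap 0.0312
shares [-0.0199  0.0592  0.0649] roll 0.0023 roll rad 0.007 joints [ 0.05  0.35  1.63 -0.01  1.15 -0.64] F [-0.8  0.4 -1.5]
```

View pics/s5.png

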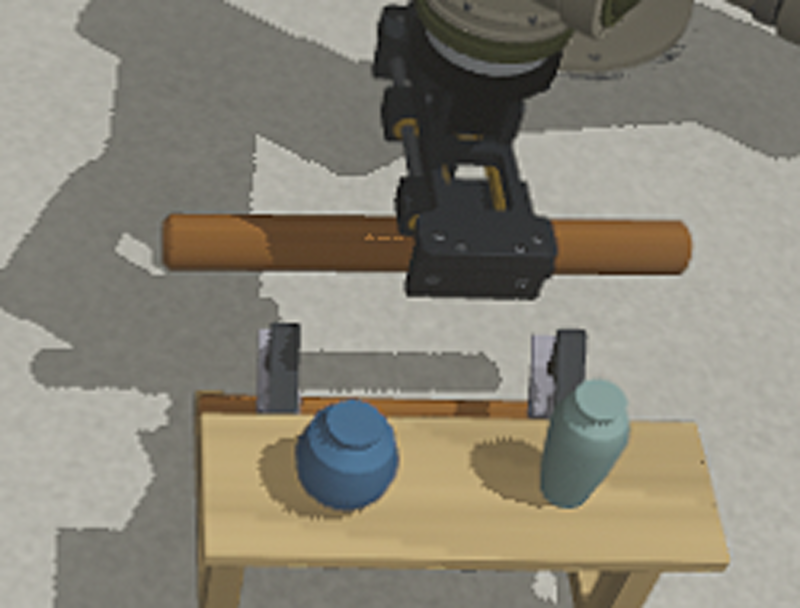

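View pics/w5.png

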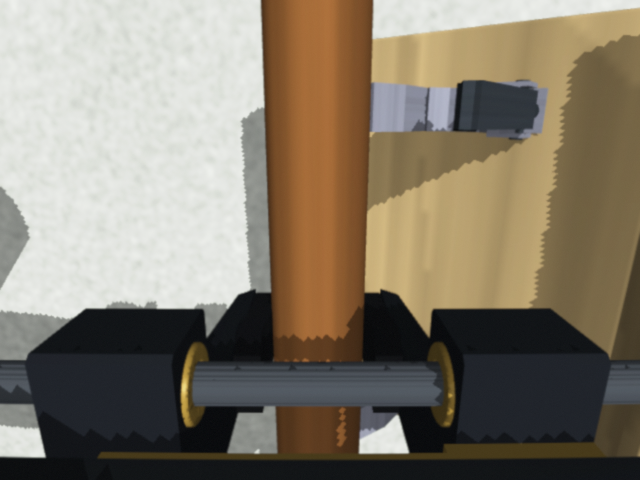

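The scene view shows the pin level and parallel to the shelf front, from (165,243) to (690,248) in the zoom, uphill-out from both forks. The gripper clears the vases. I go closer along −z of the clips.

```bash
python3 -m crank '-0.02 0.03 0.033 0.0023;0 0.03 0.033 0;0 0 0 0'
python3 - <<'E'
from h import *
planpin(clip(-.006,0,.029))
o=status.get_obs(); R=Ro.from_quat(o["tool_rot"]).as_matrix(); pin=o["ee_pos"]+R@PT; ax=np.array([R[0,0],R[1,0],0]); ax/=np.linalg.norm(ax)
E=[pin+ax*s for s in (-.15,0,.15)]+[pin+ax*s+UP*.016 for s in (-.15,.15)]
c=snap("scene"); zoom(c,290,150,540,340,3.2,"pics/s6.png",proj(c,E))
c=snap("top"); zoom(c,110,175,330,375,3.6,"pics/t6.png",proj(c,E))
E
```

```text
time: 10.3
ee_pos: [0.478, 0.1447, 0.1066]
tool_rot: [0.427, 0.904, 0.0, 0.01]
force: [-0.7, 1.1, -1.5]
finger_gap: 0.0312
pin in clips x,y,z mm [-5.6 -2.5 59.4] axis tilt(x_tool z) -0.0182 pin yaw off -0.004
t 10.3 pos [0.478  0.1447 0.1066] yaw 2.2592 tilt [ 0.0189 -0.008  -0.9998] gap 0.0312
shares [0.0119 0.0759 0.0948] roll -0.0011 roll rad -0.004 joints [ 0.06  0.39  1.61 -0.01  1.12 -0.62] F [-0.7  1.1 -1.5]
```

View pics/s6.png

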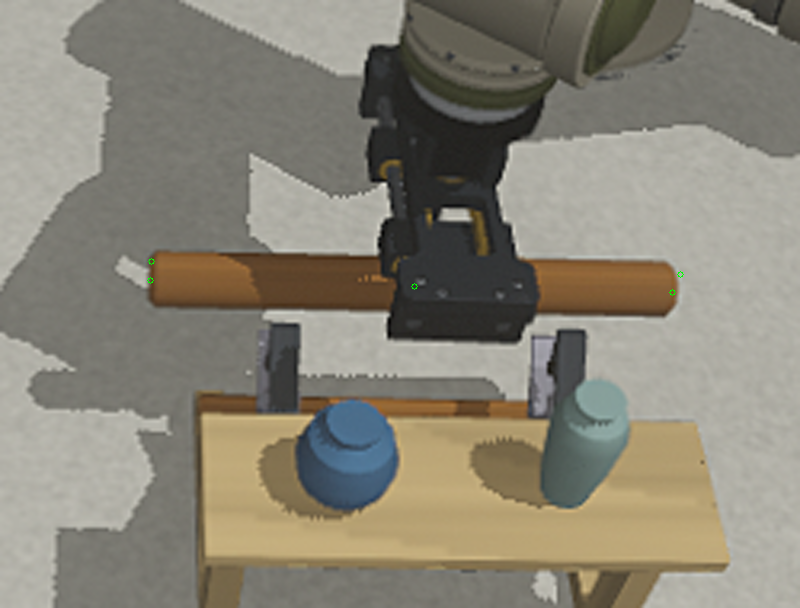

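View pics/t6.png

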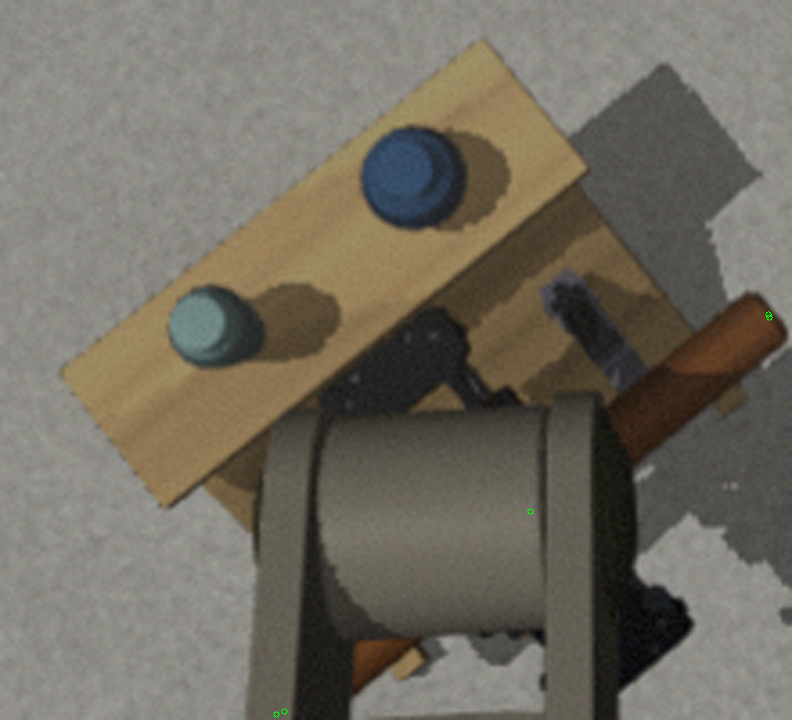

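Run:
```python
from h import *
o=status.get_obs(); R=Ro.from_quat(o["tool_rot"]).as_matrix()
for n,f in (("scene",lambda p:(p-[290,150]+.5)*3.2),("top",lambda p:(p-[110,175]+.5)*3.6)):
  c=snap(n)
  for z in (-.0637,-.0937,-.12):
    q=proj(c,[o["ee_pos"]+R@np.array([x,.0935,z]) for x in (-.0375,.0375)])
    print(n,z,f(q).round(0).tolist())
```

```text
scene -0.0637 [[371.0, 389.0], [513.0, 393.0]]
scene -0.0937 [[381.0, 353.0], [527.0, 358.0]]
scene -0.12 [[389.0, 319.0], [539.0, 325.0]]
top -0.0637 [[464.0, 312.0], [341.0, 411.0]]
top -0.0937 [[454.0, 307.0], [327.0, 409.0]]
top -0.12 [[444.0, 303.0], [314.0, 408.0]]
```

The body's lower edge sits about 0.105 m behind the reported TCP, so the clearance over the shelf is comfortable. I continue into the mouth of the forks.

```bash
python3 -m crank '0.012 0.025 0.032 0;0 0.025 0.032 0;0 0.024 0.03 0;0 0 0 0'
python3 - <<'E'
from h import *
planpin(clip(-.006,0,.027))
c=snap("scene"); zoom(c,290,150,540,340,3.2,"pics/s7.png")
c=snap("wrist"); cv2.imwrite("pics/w7.png",c["color"][:,:,::-1])
E
```

```text
time: 10.9
ee_pos: [0.4913, 0.1598, 0.0829]
tool_rot: [0.427, 0.904, 0.001, 0.011]
force: [0.4, -0.5, -2.2]
finger_gap: 0.0307
pin in clips x,y,z mm [-5.6  0.7 28.5] axis tilt(x_tool z) -0.0196 pin yaw off -0.003
t 10.9 pos [0.4913 0.1598 0.0829] yaw 2.2597 tilt [ 0.0214 -0.0078 -0.9997] gap 0.0307
shares [-0.0027  0.0024  0.0057] roll -0.001 roll rad -0.003 joints [ 0.09  0.45  1.6  -0.01  1.08 -0.59] F [ 0.4 -0.5 -2.2]
```

View pics/s7.png

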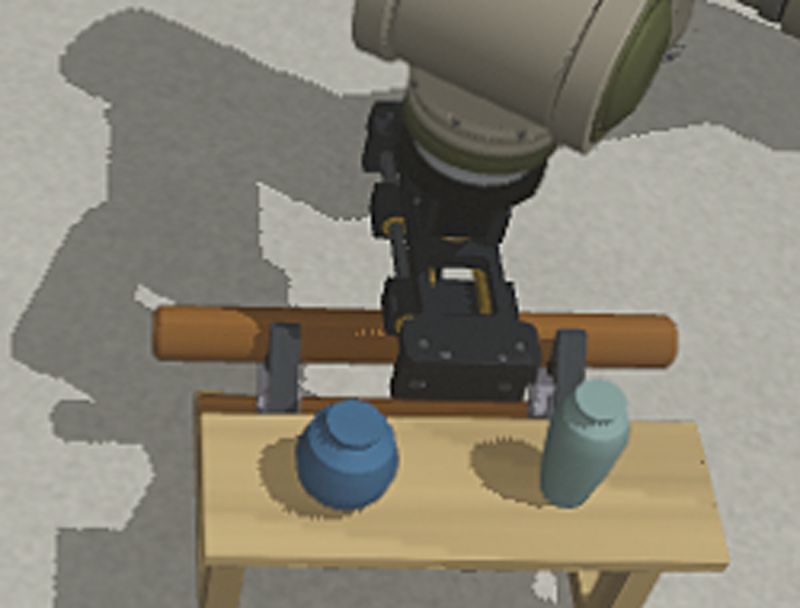

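View pics/w7.png

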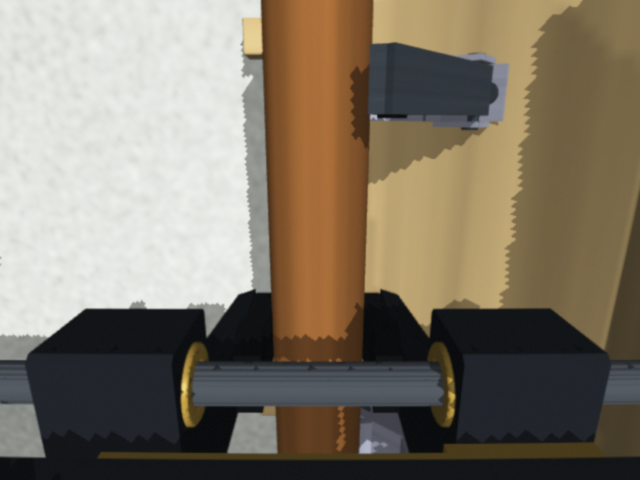

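The pin lies in front of both jaws, spanning the forks (scene zoom (155,333)–(675,340)), with no contact yet. I ease it down 2–3 mm and release.

```bash
python3 -m crank '0 0.004 0.006 0;0 0.003 0.005 0;0 0 0 0'
python3 - <<'E'
from h import *
planpin(clip(-.006,0,.027))
E
python3 -m crank '0 0 0 0;0 0 0 0;0 0 0 0;0 0 0 0;0 0 0 0;0 0 0 0' 0.4
python3 - <<'E'
from h import *
planpin(clip(-.006,0,.027))
c=snap("scene"); zoom(c,290,150,540,340,3.2,"pics/s8.png")
c=snap("wrist"); cv2.imwrite("pics/w8.png",c["color"][:,:,::-1])
E
```

```text
time: 11.3
ee_pos: [0.493, 0.1606, 0.0817]
tool_rot: [0.427, 0.904, 0.002, 0.012]
force: [-0.6, 0.8, -2.2]
finger_gap: 0.0309
pin in clips x,y,z mm [-5.   0.3 26.4] axis tilt(x_tool z) -0.0211 pin yaw off -0.003
t 11.3 pos [0.493  0.1606 0.0817] yaw 2.2594 tilt [ 0.0238 -0.0077 -0.9997] gap 0.0309
shares [-0.0011 -0.0045  0.0005] roll -0.0011 roll rad -0.003 joints [ 0.09  0.45  1.59 -0.01  1.07 -0.59] F [-0.6  0.8 -2.2]
time: 11.9
ee_pos: [0.4935, 0.1605, 0.0826]
tool_rot: [0.427, 0.904, 0.002, 0.013]
force: [0.3, 0.1, -0.3]
finger_gap: 0.0528
pin in clips x,y,z mm [-4.3 -0.1 26.9] axis tilt(x_tool z) -0.0223 pin yaw off -0.004
t 11.9 pos [0.4935 0.1605 0.0826] yaw 2.2591 tilt [ 0.0258 -0.0076 -0.9996] gap 0.0528
shares [ 0.0004 -0.0054  0.004 ] roll -0.0012 roll rad -0.004 joints [ 0.09  0.45  1.59 -0.01  1.07 -0.59] F [ 0.3  0.1 -0.3]
```

View pics/s8.png

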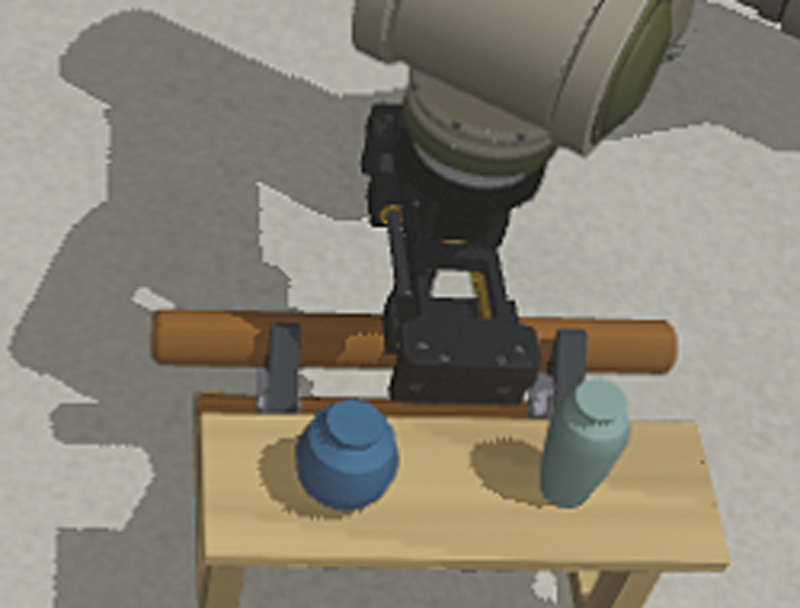

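View pics/w8.png

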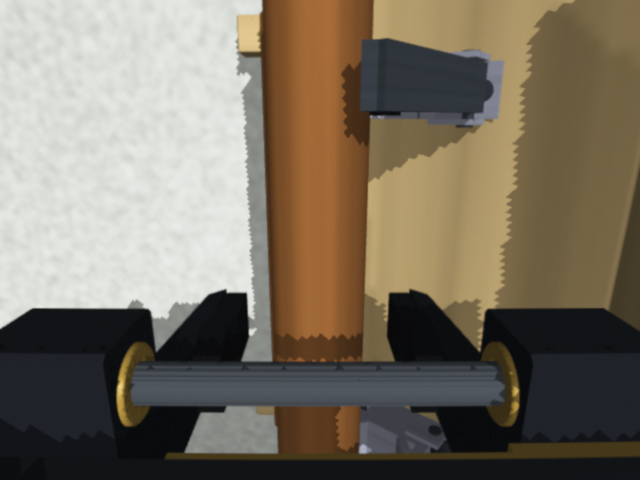

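The pin rests stably across both fork mouths against the jaw noses, and the force dropped to about 0, so it is released. I rise clear, turn the tool 90° with the fingers spread along the pin, and then press.

```bash
python3 -m crank '0 0 -0.06 0;0 0 -0.1 0;0 0 -0.12 0;0 -0.08 -0.1 0;0 0 0 -0.045;0 0 0 -0.045;0 0 0 -0.045;0 0 0 -0.045;0 0 0 -0.045;0 0 0 -0.045' 
python3 -m crank '0 0 0 -0.045;0 0 0 -0.045;0 0 0 -0.045;0 0 0 -0.045;0 0 0 -0.045;0 0 0 0' 0.2
cat >> h.py <<'E'
L=.029
def plantip(x,y,z,off=-.017,up=.0139,yaw=YAW+np.pi):
    # real fingertip over pin whose axis is at clip(x,y,z)
    R=Ro.from_quat(status.get_obs()["tool_rot"]).as_matrix()
    plan(clip(x,y,z)+off*H+up*UP+R@np.array([0,0,L]),yaw)
E
python3 - <<'E'
from h import *
plantip(-.0055,0,.045)
c=snap("wrist"); cv2.imwrite("pics/w9.png",c["color"][:,:,::-1])
c=snap("scene"); zoom(c,290,150,540,340,3.2,"pics/s9.png")
E
```

```text
time: 13.0
ee_pos: [0.4745, 0.1479, 0.1814]
tool_rot: [0.001, 1.0, -0.004, 0.013]
force: [0.1, 1.0, 0.4]
finger_gap: 0.0529
time: 13.6
ee_pos: [0.4741, 0.1479, 0.1813]
tool_rot: [-0.36, 0.933, -0.008, 0.01]
force: [-0.1, 0.4, 0.6]
finger_gap: 0.0705
t 13.6 pos [0.4741 0.1479 0.1813] yaw -2.4051 tilt [ 0.025  -0.0079 -0.9997] gap 0.0705
shares [ 0.0306 -0.0028  0.2414] roll 0.0142 roll rad 0.045 joints [ 0.07  0.3   1.51 -0.01  1.31 -2.24] F [-0.1  0.4  0.6]
```

View pics/w9.png

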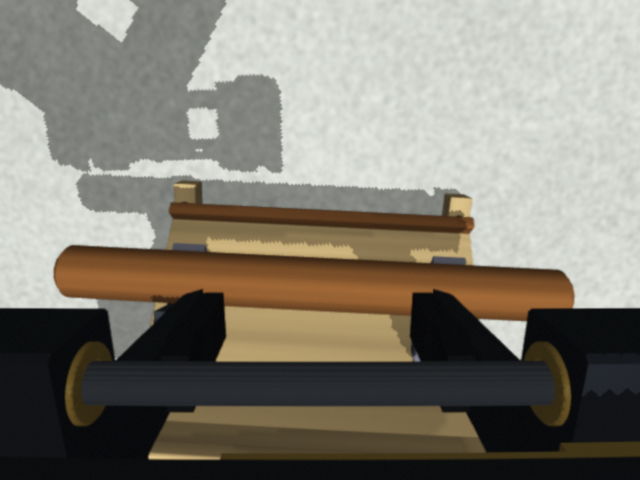

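View pics/s9.png

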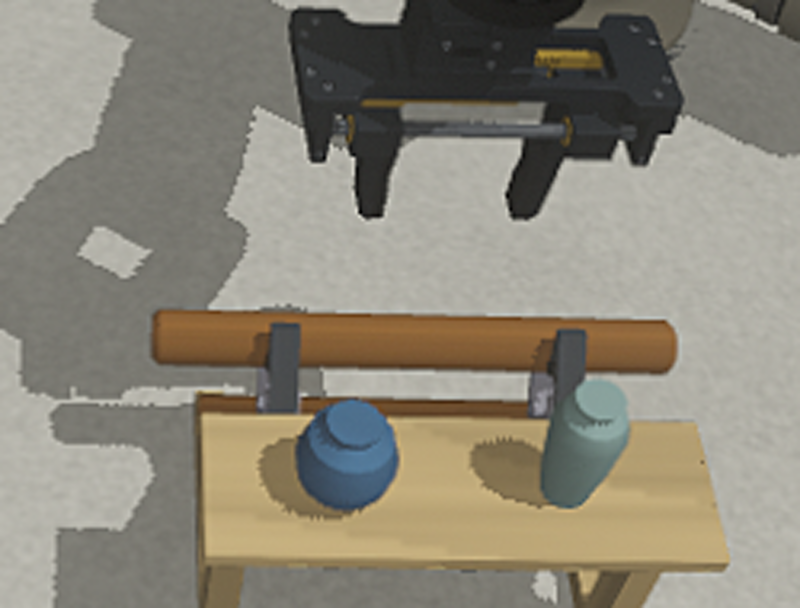

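The scene view shows the pin lying evenly across both forks, (155,337)–(675,345) in the zoom, with the vases untouched and the fingers clear above. I now lower to the stand-off.

```bash
python3 -m crank '0.01 0 0.05 0.014;0.01 0 0.08 0;0.01 0 0.08 0;0 0 0.03 0;0 0 0 0'
python3 - <<'E'
from h import *
plantip(-.0055,0,.026)
plantip(0,0,0)
c=snap("wrist"); cv2.imwrite("pics/w10.png",c["color"][:,:,::-1])
c=snap("scene"); zoom(c,290,150,540,340,3.2,"pics/s10.png")
E
```

```text
time: 14.2
ee_pos: [0.4705, 0.1426, 0.1202]
tool_rot: [-0.328, 0.944, -0.008, 0.012]
force: [-0.6, 0.8, -0.0]
finger_gap: 0.0705
t 14.2 pos [0.4705 0.1426 0.1202] yaw -2.4723 tilt [ 0.0276 -0.0076 -0.9996] gap 0.0705
shares [-0.0458 -0.0001  0.0565] roll -0.0072 roll rad -0.023 joints [ 0.06  0.36  1.62 -0.01  1.14 -2.18] F [-0.6  0.8 -0. ]
t 14.2 pos [0.4705 0.1426 0.1202] yaw -2.4723 tilt [ 0.0276 -0.0076 -0.9996] gap 0.0705
shares [-0.1284  0.0034  0.1234] roll -0.0072 roll rad -0.023 joints [ 0.06  0.36  1.62 -0.01  1.14 -2.18] F [-0.6  0.8 -0. ]
```

View pics/w10.png

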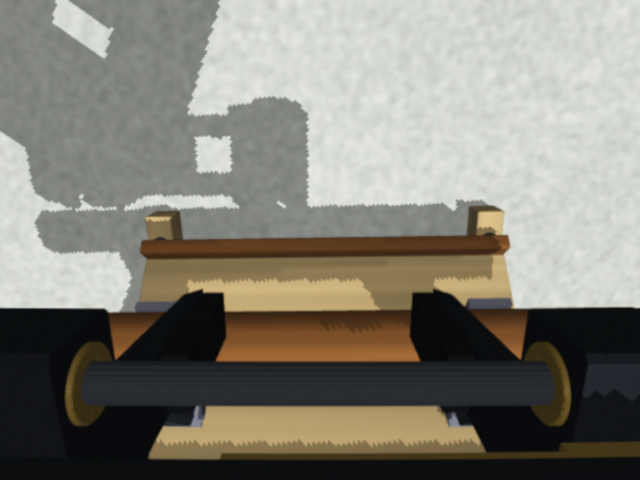

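View pics/s10.png

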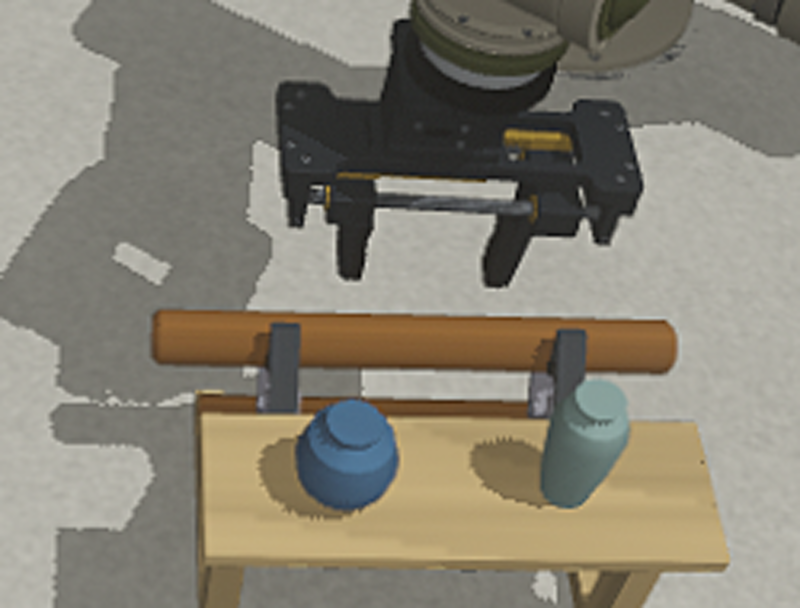

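```bash
python3 -m crank '-0.023 0 0.02 -0.007;-0.022 0 0.02 0;0 0 0.01 0;0 0 0 0'
python3 - <<'E'
from h import *
plantip(-.0055,0,.026)
plantip(0,0,0)
c=snap("scene"); zoom(c,290,150,540,340,3.2,"pics/s11.png")
E
```

```text
time: 14.7
ee_pos: [0.4824, 0.1507, 0.1099]
tool_rot: [-0.34, 0.94, -0.009, 0.015]
force: [-0.6, -0.0, -0.5]
finger_gap: 0.0707
t 14.7 pos [0.4824 0.1507 0.1099] yaw -2.4481 tilt [ 0.0337 -0.0071 -0.9994] gap 0.0707
shares [0.0104 0.0029 0.0139] roll 0.0005 roll rad 0.001 joints [ 0.07  0.39  1.6  -0.01  1.12 -2.19] F [-0.6 -0.  -0.5]
t 14.7 pos [0.4824 0.1507 0.1099] yaw -2.4481 tilt [ 0.0337 -0.0071 -0.9994] gap 0.0707
shares [-0.0719  0.0046  0.0812] roll 0.0005 roll rad 0.001 joints [ 0.07  0.39  1.6  -0.01  1.12 -2.19] F [-0.6 -0.  -0.5]
```

View pics/s11.png

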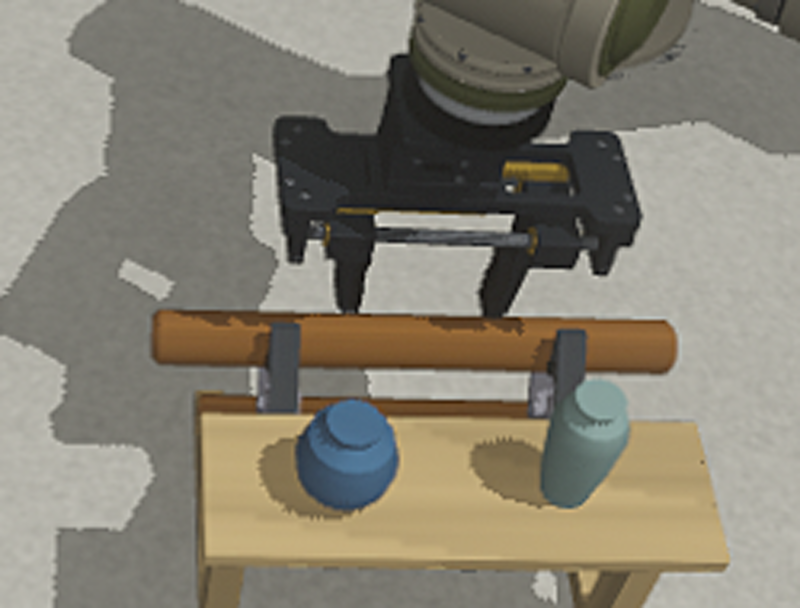

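```bash
python3 -m crank '0 0 0.012 0;-0.008 0 0.012 0;-0.01 0 0.012 0'
python3 - <<'E'
from h import *
plantip(0,0,0)
E
```

```text
time: 15.05
ee_pos: [0.4886, 0.1552, 0.1062]
tool_rot: [-0.339, 0.941, -0.008, 0.02]
force: [-4.3, 4.3, 23.7]
finger_gap: 0.0707
t 15.05 pos [0.4886 0.1552 0.1062] yaw -2.4493 tilt [ 0.0432 -0.0023 -0.9991] gap 0.0707
shares [-0.0424  0.0061  0.0663] roll 0.0001 roll rad 0.0 joints [ 0.08  0.4   1.59 -0.01  1.1  -2.18] F [-4.3  4.3 23.7]
```

Contact shows 24 N, mostly vertical on the apex, because the tool slid about 8 mm uphill. I back off and press further downhill, so the force acts more along −z of the clips.

```bash
python3 -m crank '0 0 -0.02 0;0.02 0 -0.005 0;0.02 0 0 0;0 0 0 0'
python3 - <<'E'
from h import *
plantip(-.0055,0,.025,off=-.019,up=.0123)
c=snap("scene"); zoom(c,290,150,540,340,3.2,"pics/s12.png")
E
```

```text
time: 15.45
ee_pos: [0.4799, 0.1484, 0.1127]
tool_rot: [-0.339, 0.941, -0.009, 0.021]
force: [-0.3, 1.1, -0.2]
finger_gap: 0.0704
t 15.45 pos [0.4799 0.1484 0.1127] yaw -2.4492 tilt [ 0.0446 -0.0021 -0.999 ] gap 0.0704
shares [0.0017 0.004  0.035 ] roll 0.0001 roll rad 0.0 joints [ 0.07  0.38  1.61 -0.01  1.11 -2.19] F [-0.3  1.1 -0.2]
```

View pics/s12.png

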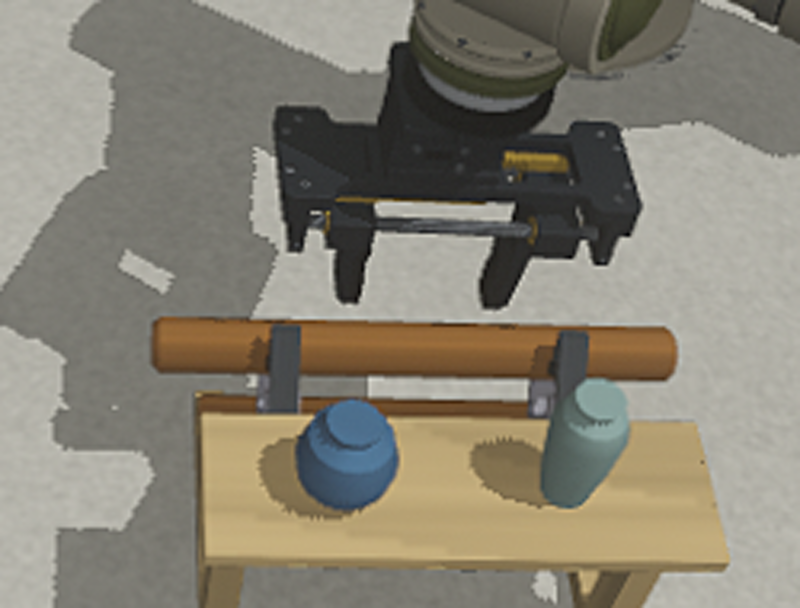

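The pin has already gone about 4 mm deeper and stayed there. I press again, a little further uphill.

```bash
python3 -m crank '-0.026 0 0.014 0;0 0 0.02 0;-0.004 0 0.016 0;-0.006 0 0.014 0'
python3 - <<'E'
from h import *
plantip(0,0,0)
E
```

```text
time: 15.9
ee_pos: [0.4936, 0.1584, 0.1036]
tool_rot: [-0.337, 0.941, -0.006, 0.03]
force: [-4.6, 8.7, 28.4]
finger_gap: 0.0707
t 15.9 pos [0.4936 0.1584 0.1036] yaw -2.452 tilt [ 0.0611  0.0081 -0.9981] gap 0.0707
shares [-0.0201  0.0084  0.0554] roll -0.0008 roll rad -0.002 joints [ 0.08  0.41  1.6   0.    1.08 -2.18] F [-4.6  8.7 28.4]
```

```bash
python3 -m crank '0.01 0 0.02 0;0 0 0.02 0'
python3 - <<'E'
from h import *
plantip(0,0,0)
c=snap("scene"); zoom(c,290,150,540,340,3.2,"pics/s13.png")
E
```

```text
time: 16.1
ee_pos: [0.4992, 0.163, 0.102]
tool_rot: [-0.336, 0.941, -0.004, 0.043]
force: [-1.1, 10.8, 29.2]
finger_gap: 0.0703
t 16.1 pos [0.4992 0.163  0.102 ] yaw -2.4542 tilt [ 0.0832  0.0219 -0.9963] gap 0.0703
shares [0.0064 0.0082 0.0472] roll -0.0015 roll rad -0.005 joints [ 0.08  0.41  1.6   0.02  1.05 -2.18] F [-1.1 10.8 29.2]
```

View pics/s13.png

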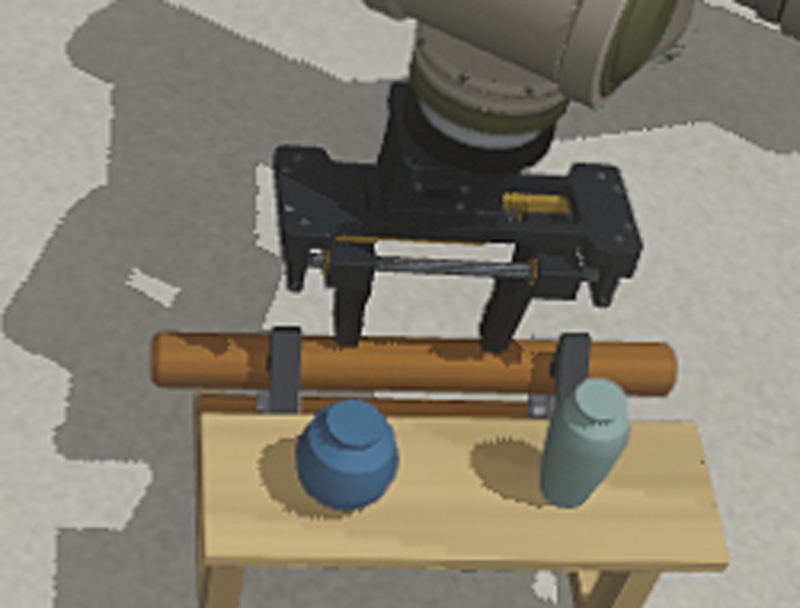

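Progress, with the pin down to roughly z = 13 mm and the load near 30 N, but the tool is creeping in tilt and pushing slightly downhill. I unload, shift the contact to the front of the pin, and push along the clip axis.

```bash
python3 -m crank '0 0 -0.025 0;0.04 0.006 0 0;0 0 0 0'
python3 - <<'E'
from h import *
plantip(-.001,0,.013,off=-.018,up=.013)
c=snap("scene"); zoom(c,290,150,540,340,3.2,"pics/s14.png")
c=snap("wrist"); cv2.imwrite("pics/w14.png",c["color"][:,:,::-1])
E
```

```text
time: 16.45
ee_pos: [0.4906, 0.1588, 0.1072]
tool_rot: [-0.337, 0.941, -0.003, 0.045]
force: [0.5, 0.3, 0.2]
finger_gap: 0.0705
t 16.45 pos [0.4906 0.1588 0.1072] yaw -2.453 tilt [ 0.086   0.0235 -0.996 ] gap 0.0705
shares [ 0.0083 -0.0014  0.0345] roll -0.0011 roll rad -0.003 joints [ 0.07  0.39  1.62  0.02  1.05 -2.19] F [0.5 0.3 0.2]
```

View pics/s14.png

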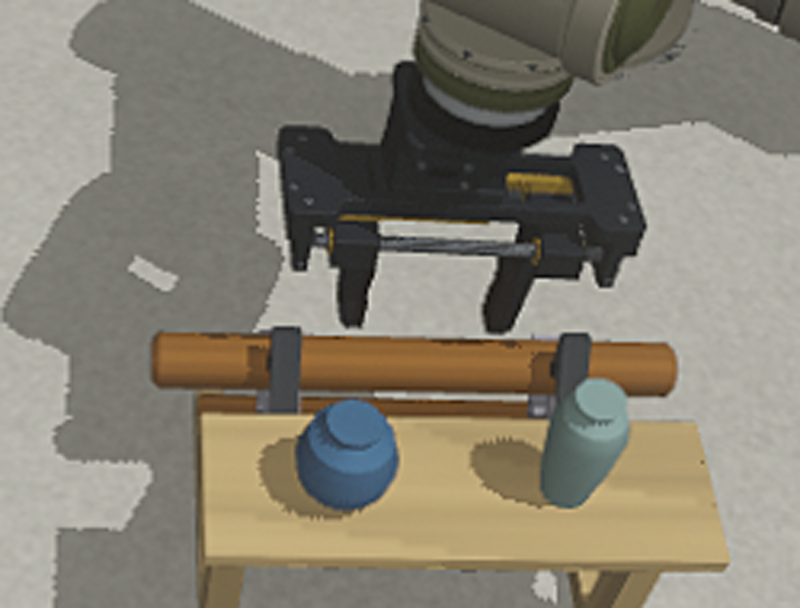

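View pics/w14.png

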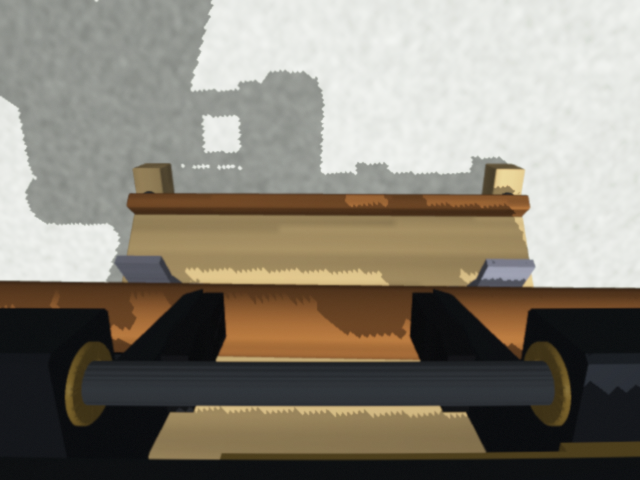

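```bash
python3 -m crank '0.004 0 0.022 0;-0.004 0 0.018 0;-0.016 0 0.022 0;-0.018 0 0.024 0'
python3 - <<'E'
from h import *
plantip(0,0,0)
c=snap("scene")
f=lambda p:((p-[290,150]+.5)*3.2).round(0).tolist()
for z in (0,.005,.01,.015,.02): print(z,f(proj(c,[clip(0,.15,z),clip(0,0,z),clip(0,-.15,z)])))
zoom(c,290,150,540,340,3.2,"pics/s15.png")
E
```

```text
time: 16.95
ee_pos: [0.5041, 0.1665, 0.0908]
tool_rot: [-0.335, 0.941, -0.003, 0.051]
force: [-34.9, -25.1, 85.2]
finger_gap: 0.0705
t 16.95 pos [0.5041 0.1665 0.0908] yaw -2.4554 tilt [ 0.0986  0.0291 -0.9947] gap 0.0705
shares [0.0251 0.0076 0.0002] roll -0.0018 roll rad -0.006 joints [ 0.08  0.43  1.61  0.02  1.   -2.18] F [-34.9 -25.1  85.2]
0 [[671.0, 395.0], [415.0, 390.0], [152.0, 386.0]]
0.005 [[671.0, 386.0], [415.0, 382.0], [153.0, 377.0]]
0.01 [[672.0, 378.0], [416.0, 373.0], [153.0, 369.0]]
0.015 [[673.0, 369.0], [416.0, 365.0], [153.0, 360.0]]
0.02 [[674.0, 361.0], [417.0, 356.0], [153.0, 351.0]]
```

View pics/s15.png

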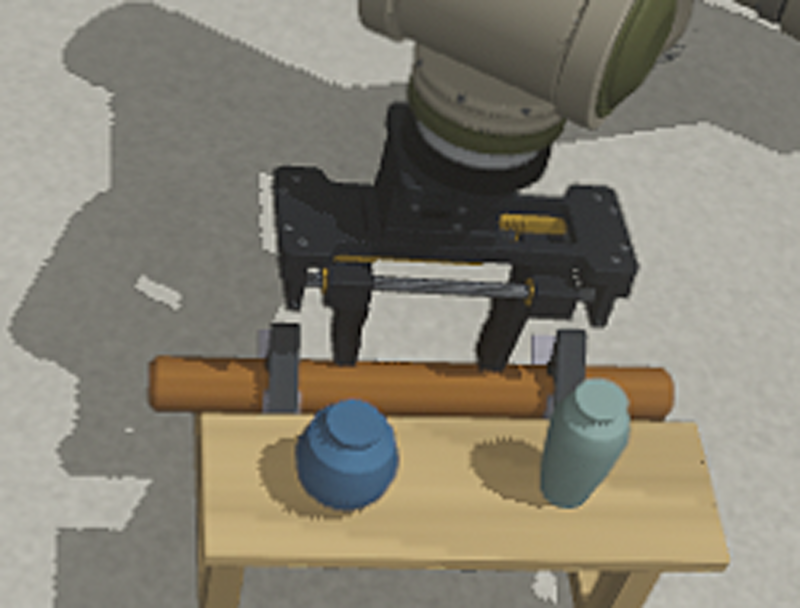

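The pin snapped through. The jaws are at rest in line with the forks, and the pin centreline is at about row 388 against 390 predicted for home. The load is now 96 N pressing it onto the saddle, so I unload at once and withdraw.

```bash
python3 -m crank '0.02 0 -0.03 0;0.02 0 -0.06 0;0 0 -0.1 0;0 0 -0.12 0;0.08 0 -0.12 0;0.08 0 -0.1 0;0 0 0 0;0 0 0 0'
python3 - <<'E'
from h import *
plantip(0,0,0)
f=lambda p:((p-[290,150]+.5)*3.2).round(0).tolist()
c=snap("scene"); P=[clip(0,y,0) for y in(-.15,0,.15)]
h=cv2.cvtColor(c["color"],cv2.COLOR_RGB2HSV)
zoom(c,290,150,540,340,3.2,"pics/s16.png",proj(c,P))
c=snap("top"); zoom(c,110,175,330,375,3.6,"pics/t16.png",proj(c,P))
c=snap("wrist"); cv2.imwrite("pics/w16.png",c["color"][:,:,::-1])
E
```

```text
time: 17.8
ee_pos: [0.4507, 0.1291, 0.2178]
tool_rot: [-0.335, 0.941, -0.003, 0.047]
force: [0.1, 0.5, -1.2]
finger_gap: 0.0707
t 17.8 pos [0.4507 0.1291 0.2178] yaw -2.4557 tilt [ 0.0898  0.0264 -0.9956] gap 0.0707
shares [-0.1888  0.0077  0.5293] roll -0.0019 roll rad -0.006 joints [ 0.01  0.19  1.56  0.03  1.31 -2.25] F [ 0.1  0.5 -1.2]
```

View pics/s16.png

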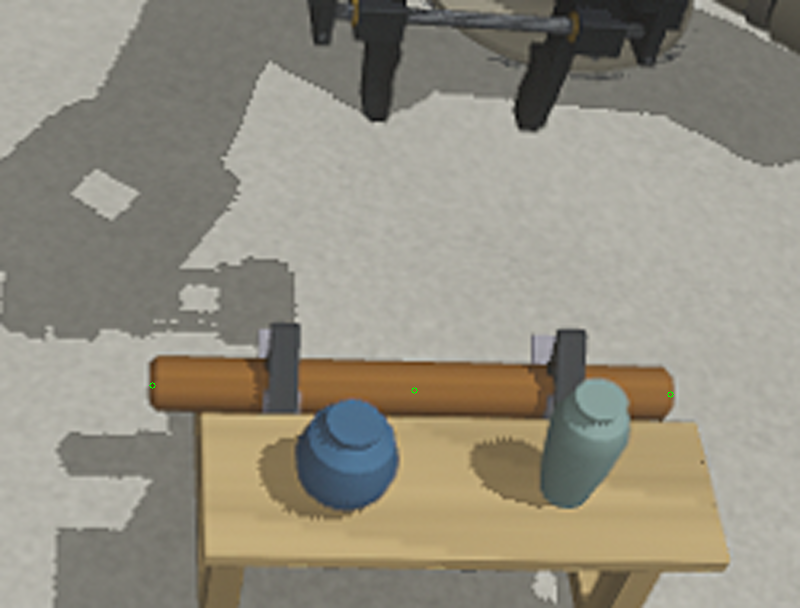

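View pics/t16.png

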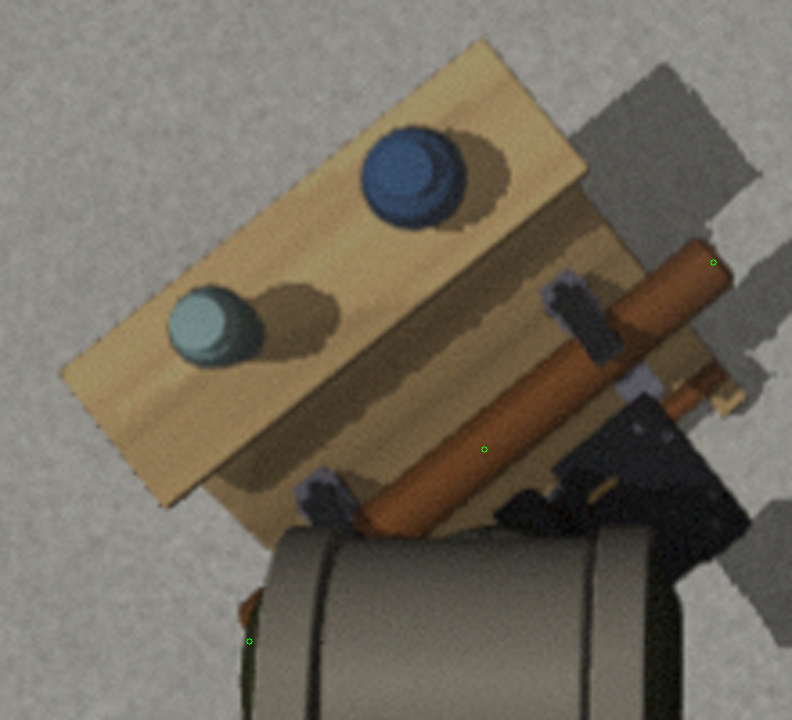

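View pics/w16.png

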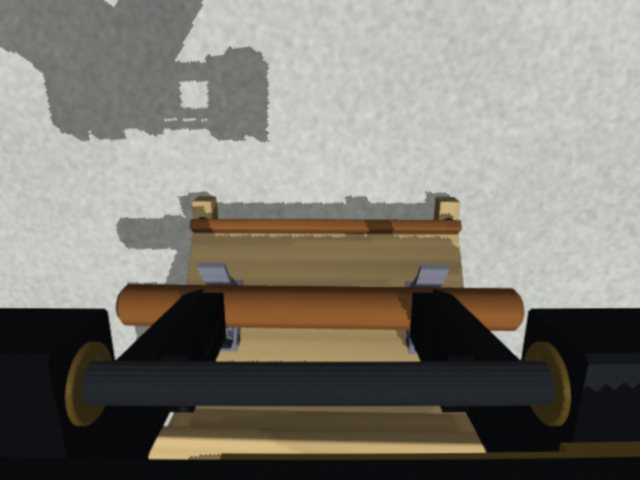

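Run:
```python
from rig import ticket,status
o=status.get_obs(); print(o["time"],o["force"])
print(ticket.job_done())
```

```text
17.95 [ 0.50168934 -0.12810346 -0.26175027]
the job is handed in; nothing more can be done
None
```

The rolling pin is pressed home in both fork clips and let go. I handed the job in at about 18 s of the 35 s allowed, and no verdict was reported.

**How it went:** I gripped the pin across its middle, rested it in the fork mouths and released it. I then turned the gripper 90° and pushed it past the jaws with the two fingertips spread along the pin. The gripper could not hold it all the way home without fouling the shelf.

**Last checks, from the pictures:**
- **Seat:** the pin's centreline was about 1.5 mm off the predicted home line in the scene view, alike at both ends and within the camera error.
- **Centring:** it sticks out about equally at each end.
- **Jaws:** both show at their original closed positions, over the pin. I had no joint reading to confirm the angle.
- **Vases:** they show at the same pixels as at the start.
- **Jar:** I did not measure it again, but the gripper stayed away from it.
- **Gripper:** it was clear of everything, with force readings near zero.

**What disagreed or went wrong:**
- **Fingertips:** they really ended about 29 mm short of the reported TCP, so the first grasp closed on air above the pin. I corrected for this.
- **First pushes:** they slid on the pin and the tool tilted by about 0.1 rad.
- **Force:** when the pin snapped home the wrist force reached about 96 N before I unloaded. That is under the 120 N limit but well above what I intended. It came from the fingertips, not the gripper's body.

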